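Measure a mounted specimen with the clutch-capped thickness gauge

ROBOT

A 6-joint arm with a two-finger parallel gripper is mounted at the origin on the work surface. World frame = base frame: x ahead of the robot, y to its left, z up, the work surface at z = 0. Lengths are in m, angles in rad, forces in N, time in s.
With the tool pointing down it reaches from about 0.3 to 0.875 m from the base axis. Payload 6.4 kg.
Tool frame: the origin (TCP) lies between the finger pads; the fingertips stand tip_extent ahead of it and the grasp point (between the pads) lies 5 mm behind it (tip_extent is the distance from the TCP to the fingertips, in m); z points along the fingers, y is the direction in which the jaws open and shut (so a half turn about z gives the same grasp; the last joint's range is limited). The gripper opens to 85 mm and grips with 20 to 120 N. Pads are 22 mm wide; open, the fingers measure 114 mm over their backs; the gripper's body (76 mm by 85 mm) begins 54 mm behind the grasp point. The pads swing forward as they close: fully open they stand 13 mm farther back than shut.
Start: joints at [0.9, 0.181, 1.607, -0, 1.354, -0.206], TCP at [0.258, 0.514, 0.208] pointing down, gripper open.
Joint ranges: [-2.99, 2.99], [-0.89, 2.07], [0.3, 2.58], [-1.14, 4.28], [0, 2.63], [-3.12, 3.12]. Speed limits (rad/s): [2.57, 2.57, 3.01, 3.14, 3.14, 3.14].

INTERFACE

Orientations are given as a unit quaternion [w, x, y, z].
In Python, from bench import * gives the robot as it stands.
- The arm moves only by the shell command python3 -m jog 'ROWS'. ROWS is JSON, a list of rows, each a list of 3 entries, a list of its own where there are three numbers: the shift along the tool's x, y, z in mm, then the turn, a rotation vector about the tool's x, y, z in rad, then the opening, from 0 (shut) to 1 (fully open). A call has 1 to 20 rows; each row is the pose to reach, as a shift and turn from the pose measured when the call began, along the tool's axes at that moment; what a row does not reach only later rows make up. A row lasts 1/12 s, in which the tool goes at most 41.7 mm and 7.16 degrees, less where a joint would pass 70% of its speed; a pose out of reach is approached as far as the arm can. A call with a gripper value outside its range is refused whole. The fingers move at their own pace and stop on an object; the grip force is fixed at half the most. Time passes only in rows, so rows that repeat a pose let the fingers close. It gives the time, the measured TCP pose, the force and the opening at its end, in the units of the state.
- get_obs(): the state, without advancing time (a new reading comes with each control period).
- camera(name): name is "scene" or "top" or "wrist"; returns (picture, depth): 400x640x3 uint8, red, green, blue; 400x640 float32, m along the optical axis (not along the pixel's ray), 0 where there is no reading.
- get_calibration(name): a dict with "fx", "fy", "cx", "cy" (pixels), "world_from_camera" (4x4, takes a point from camera to world coordinates). Camera axes: x right, y down, z forward; pixel columns grow to the right and rows downward; lengths in m; the calibration is good to about 2 mm. The wrist camera is an equidistant fisheye: a pixel r from the principal point sees the ray r / f radians off the axis. A picture is of the moment at which its call begins: read the wrist's pose just before it. get_calibration takes no time and is no camera call; for the wrist camera it gives the pose at the moment of the call.
- hand_in(): hands the job in, once; it reports no verdict.
The state is a dict: "time_s": time; "q": joint angles; "dq": joint speeds; "joint_efforts": joint torques, N m; "eef_pos": TCP position; "eef_rot": TCP orientation; "wrist_force": force on the tool from outside, world axes, zero at the start; "torque": the same for the moment, N m; "opening": opening from 0.0 (shut) to 1.0 (fully open).
Only numpy, scipy, OpenCV 4.12 (cv2) and the standard library are available. Lean on these libraries where they do the work, as an engineer would, in place of code of your own. Each camera call takes 0.05 s, during which the arm holds its last target.

TASK

Slide the specimen carrier along the gauge's bed until it is fully home against the brass stop, with the green specimen under the spindle. Then turn the black cap clockwise (seen from above) by its orange pegs until the spindle bears on the specimen and the cap's slip clutch lets go; let the clutch slip by at least a quarter turn but less than one full turn, then let go and leave the spindle clamped on the specimen. Do not knock the other specimens, the objective, the jar or the glass dish out of place.

Things in the scene. Friction and masses are not known exactly. Their poses are not given: they have to be found in the camera images.
- gauge: Blue-grey bench thickness gauge, bolted down. Origin on the table right under the spindle axis; +x points from the open, loading end (base plate ends 195 mm before the axis, plate 110 wide, 20 thick) to the column; y left, z up. The column stands 55 to 91 mm behind the axis and, with the bracket that holds the head, is 130 mm high; nothing on the gauge is higher than the pegs.
- carrier: Loose specimen carrier lying on the bed: aluminium plate 145 long (own x) x 46 wide x 8 mm thick, about 0.25 kg. Origin at the centre of its underside. Its x axis runs along the gauge's x.
- bed: Fixed dark steel bed of the gauge, set at a different height each time, so that the specimen's top starts 12 to 20 mm below the nose. Origin on the spindle axis; bed surface 14 mm above it. Two 6 mm high rails (about 2 mm play each side) guide the carrier in the gauge's +x direction until its front edge meets the brass stop, 35 to 60 mm of travel; just then the specimen is under the spindle.
- tab (a point): Centre of the upright blue tab at the carrier's near end, for pushing it: 10 mm thick along the carrier's x, 36 wide, 24 tall; its top is 12 mm above this point. It ends 110 mm before the spindle axis when the carrier is home.
- specimen_top (a point): Centre of the top face of the green resin specimen (34 mm diameter, 20 tall), fixed on the carrier 42.5 mm ahead of its origin.
- spindle: Steel spindle, 14 mm diameter, upright, moving straight down as thimble and cap are turned clockwise seen from above: 24 mm a turn (quick thread). Its origin is the centre of its nose (lower face).
- cap_centre (a point): Centre of the upper face of the black cap disc (96 mm diameter, 8 thick), on the spindle axis; its brass boss stands 3 mm higher. Cap, thimble and spindle go down together. Starts 201 mm above the table.
- peg0 (a point): Middle height of one of the three upright orange pegs on the cap: 14 mm diameter, 38 mm from the axis, 120 degrees apart, standing 32 mm above the disc (16 mm above this point). Pushing a peg round with the shut fingertips turns the cap: about 1.6 N sideways while the spindle runs free, about 4.7 N when the clutch slips.
- peg1 (a point): The second peg, same as peg0.
- peg2 (a point): The third peg, same as peg0.
- thimble (a joint): Angle (rad) of the aluminium thimble (graduated drum whose marked rim, 120 mm across with one red mark, shows below the cap) that drives the spindle: 0 at the start, grows clockwise from above as the spindle goes down. It stays where it is left.
- cap (a joint): Angle (rad) of the cap relative to the thimble: 0 at the start, stays 0 while the clutch holds and grows as the clutch slips clockwise (at 0.18 N m). It slips smoothly and stays where it is left. A quarter turn is 1.57, a full turn 6.28.
- puck_amber: Bystander: loose amber resin specimen, 32 mm diameter, 20 tall, standing on the table; origin under its centre. Leave it.
- puck_grey: Bystander: loose grey specimen, 32 mm diameter, 20 tall. Origin under its centre. Leave it.
- objective: Bystander: steel microscope objective standing on the table, 32 mm diameter, 48 tall. Origin under its centre. Leave it.
- jar: Bystander: small amber jar with white lid, 44 mm diameter, 60 tall. Origin under its centre. Leave it.
- dish: Bystander: shallow glass dish, 80 mm diameter, 16 tall. Origin under its centre. Leave it.
There are look-alikes about, which are no part of the job. What is meant by the carrier is not pink, and is the smaller of those in its own colour.

How it is judged:
On the way, in this order (a step that is already met when the one before it is completed fails the run):
1. the carrier is home: specimen centred under the spindle within 6 mm (horizontal distance between specimen_top and spindle below 0.006 m), for 0.2 s.
2. the spindle has come down on the specimen and presses on it (contact force between spindle and carrier above 3 N), for 0.1 s.
3. the clutch has slipped by a quarter turn with the spindle on the specimen (value of joint cap above 1.45 rad and contact force between spindle and carrier above 3 N), for 0.1 s.
At the end, for the whole second after the job is handed in: The carrier lies flat and still (within 0.06 rad), its specimen centred under the spindle within 6 mm; the spindle presses on it with more than 3 N; the clutch has slipped by 1.45 to 6.4 rad (a quarter to one full turn) in all (all of step 3 and horizontal distance between specimen_top and spindle below 0.006 m and value of joint cap below 6.4 rad and angle between carrier's own z axis and vertical below 0.06 rad and linear speed of carrier below 0.02 m/s); the robot touches nothing.
It fails at once if the clutch is slipped by more than one full turn (value of joint cap above 6.4 rad).
It fails at once if another specimen, the objective, the jar or the dish is moved by more than 25 mm (distance of any of puck_amber, puck_grey, objective, jar, dish from where it was at the start of the episode above 0.025 m).
It also fails if it takes over 64 s, if anything falls off the work surface, if the arm or the gripper's body presses on something with over 40 N, if the wrist force passes 120 N, or if a joint passes its speed limit or range.

## Working session

There is one attempt and no reset: what is moved stays moved. The work goes in short steps, Python scripts to look and compute and a shell command to move; the robot and the scene stay as the last step left them, time stands still between calls to the robot, and variables do not carry over. Pictures are saved under pics/ and viewed, and the job is handed in when it is done.

```bash
mkdir -p pics; ls; python3 - <<'E'
from bench import *
import cv2,numpy as np
o=get_obs()
for k in o: print(k,o[k])
for n in ["scene","top","wrist"]:
    p,d=camera(n); cv2.imwrite(f"pics/{n}0.png",p[:,:,::-1]); np.save(f"pics/{n}0d.npy",d); c=get_calibration(n); print(n,c)
E
```

```text
pics
time_s 0.0
q [ 8.99691514e-01  1.81551683e-01  1.60800622e+00  8.66252220e-06
  1.35381990e+00 -2.06318414e-01]
dq [ 0.0012655   0.0009508   0.0023812  -0.00028325 -0.0012542   0.00021928]
joint_efforts [ 8.96675988e-05 -4.44856632e+01 -3.51349425e+01 -1.64526896e-04
  8.94212164e-03  4.89659760e-05]
eef_pos [0.25734412 0.51352785 0.20717908]
eef_rot [-3.82971723e-04  2.30307866e-01  9.73117408e-01 -8.06254055e-04]
wrist_force [-0.08719433 -0.09282894  0.00659672]
torque [ 0.01803906  0.02628023 -0.03687256]
opening 0.9981119503714583
scene {'fx': 469.17498492401324, 'fy': 469.17498492401324, 'cx': 313.8253979943569, 'cy': 196.34545587063704, 'world_from_camera': array([[ 8.04239832e-02,  6.17407994e-01, -7.82521151e-01,
         1.38395373e+00],
       [ 9.96760598e-01, -4.93887831e-02,  6.34748697e-02,
         2.52961091e-02],
       [ 5.42124555e-04, -7.85091152e-01, -6.19380004e-01,
         8.35833457e-01],
       [ 0.00000000e+00,  0.00000000e+00,  0.00000000e+00,
         1.00000000e+00]])}
top {'fx': 458.62160493988233, 'fy': 458.62160493988233, 'cx': 317.1736292341161, 'cy': 201.47169377795765, 'world_from_camera': array([[-0.01587566, -0.98701047,  0.1598696 ,  0.29783996],
       [-0.99984504,  0.01445463, -0.01004779,  0.091806  ],
       [ 0.00760642, -0.16000434, -0.987087  ,  1.42460976],
       [ 0.        ,  0.        ,  0.        ,  1.        ]])}
wrist {'fx': 309.70691628693146, 'fy': 309.70691628693146, 'cx': 314.82356244952086, 'cy': 197.372615202128, 'world_from_camera': array([[ 0.44800366,  0.84444622,  0.293604  ,  0.18281551],
       [ 0.89402789, -0.42219271, -0.14989146,  0.55190162],
       [-0.00261781,  0.32964208, -0.94410235,  0.3737023 ],
       [ 0.        ,  0.        ,  0.        ,  1.        ]])}
```

View pics/scene0.png

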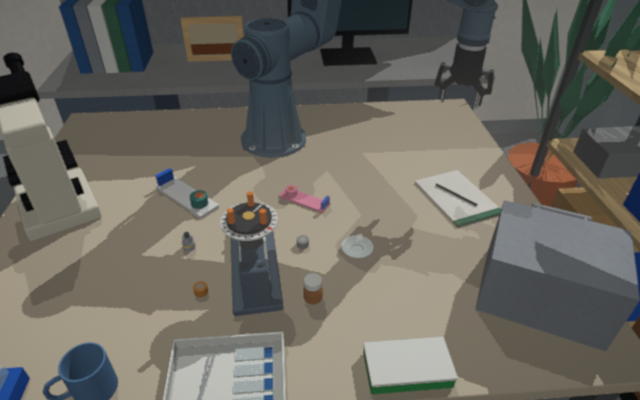

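View pics/top0.png

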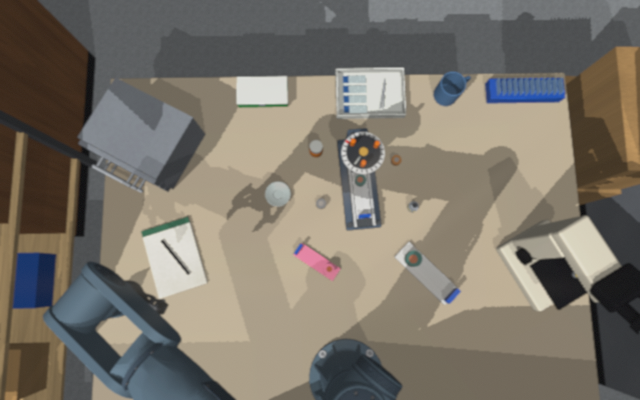

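View pics/wrist0.png

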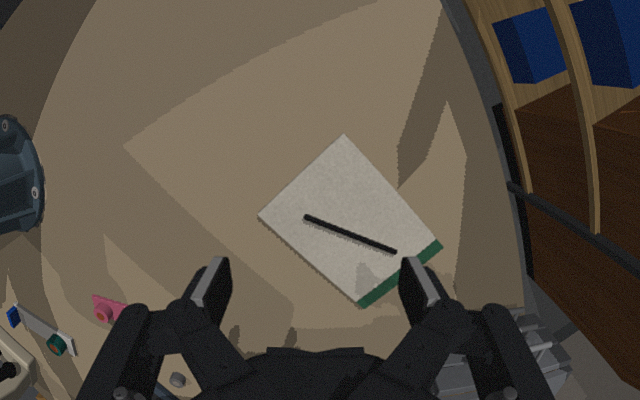

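The top view shows three carrier-like objects. The pink one at (318,261) is excluded by its colour. A large grey one lies at (427,271), off the gauge. A small grey one lies on the gauge's bed, with its blue tab near (365,215). I'll enlarge to confirm which is meant.

```bash
python3 - <<'E'
import cv2,numpy as np
a=cv2.imread("pics/top0.png"); c=a[120:240,300:420]; cv2.imwrite("pics/topc.png",cv2.resize(c,None,fx=5,fy=5,interpolation=cv2.INTER_CUBIC))
a=cv2.imread("pics/scene0.png"); c=a[150:320,150:390]; cv2.imwrite("pics/scenec.png",cv2.resize(c,None,fx=3.3,fy=3.3,interpolation=cv2.INTER_CUBIC))
c=cv2.imread("pics/top0.png")[180:330,260:480]; cv2.imwrite("pics/topc2.png",cv2.resize(c,None,fx=3.5,fy=3.5,interpolation=cv2.INTER_CUBIC))
E
```

```text
(no output)
```

View pics/topc.png

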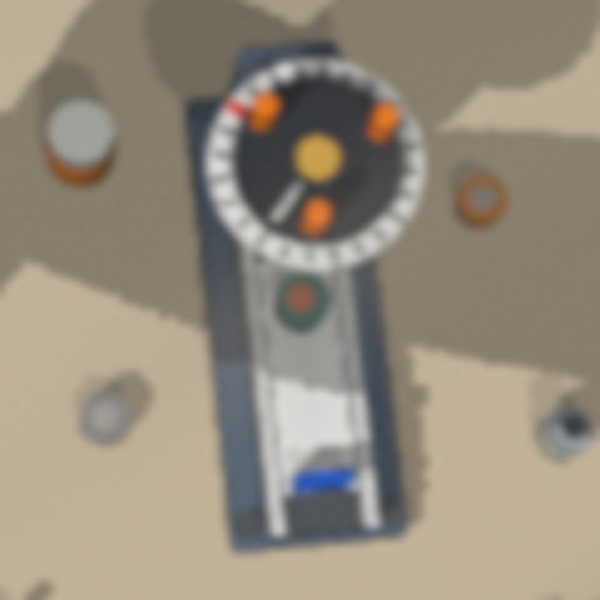

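View pics/scenec.png

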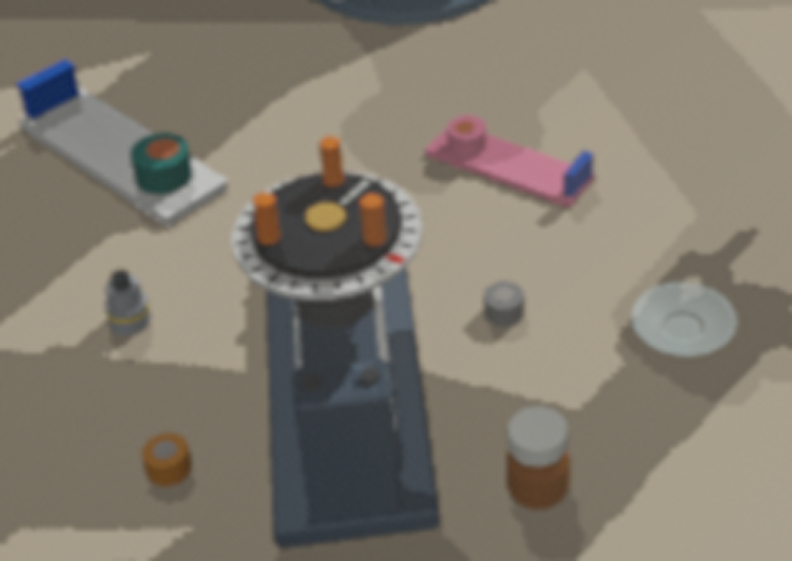

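View pics/topc2.png

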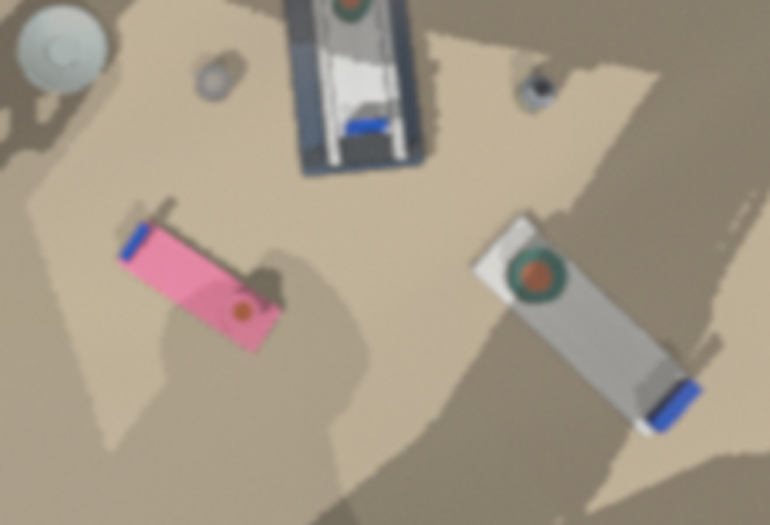

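The carrier meant is the small aluminium one on the bed. The large grey one at (427,271) is a bigger version in the same colour. Next I'll measure the gauge axis, heading, pegs and tab.

```bash
cat > h.py <<'E'
import numpy as np,cv2
from bench import *
def ray(n,u,v,c=None):
    c=c or get_calibration(n); T=c["world_from_camera"]
    d=np.array([(u-c["cx"])/c["fx"],(v-c["cy"])/c["fy"],1.]); return T[:3,3],T[:3,:3]@d
def onz(n,u,v,z):
    o,d=ray(n,u,v); return o+d*(z-o[2])/d[2]
def cloud(n,d):
    c=get_calibration(n);T=c["world_from_camera"];v,u=np.mgrid[0:400,0:640]
    P=np.stack([(u-c["cx"])/c["fx"]*d,(v-c["cy"])/c["fy"]*d,d],-1); return P@T[:3,:3].T+T[:3,3]
E
python3 - <<'E'
from h import *
np.set_printoptions(precision=4,suppress=True)
d=np.load("pics/top0d.npy");P=cloud("top",d)
a=cv2.imread("pics/top0.png");hsv=cv2.cvtColor(a,cv2.COLOR_BGR2HSV)
f=lambda u,v:(u/5+300-.4,v/5+120-.4)
print("boss",onz("top",*f(318,157),.204))
for s,z in [((235,105),.19)]: print("red",onz("top",*f(*s),z))
# rim ellipse centre: rim extremes left 205, right 428, top 55, bottom 272
m=((hsv[...,0]>5)&(hsv[...,0]<15)&(hsv[...,1]>190)&(hsv[...,2]>130)).astype(np.uint8)
m[:,:335]=0;m[:,390:]=0;m[:125]=0;m[175:]=0
n,l,st,ce=cv2.connectedComponentsWithStats(m)
for i in range(1,n):
    if st[i,4]<6: continue
    q=P[l==i]; q=q[q[:,2]>.21]
    print(st[i],ce[i],q.mean(0) if len(q) else None,q[:,2].max() if len(q) else None, "mid",onz("top",*ce[i],.217))
mb=((hsv[...,0]>105)&(hsv[...,0]<125)&(hsv[...,1]>180)).astype(np.uint8); mb[:205]=0;mb[225:]=0;mb[:,:350]=0;mb[:,385:]=0
q=P[mb>0];print("tab px",np.argwhere(mb).mean(0),np.argwhere(mb).min(0),np.argwhere(mb).max(0));print(q.mean(0),np.percentile(q[:,2],[5,50,90]),q.min(0),q.max(0))
# specimen
for u,v in [(360,179),(360,180),(364,205),(365,222),(361,232),(345,220)]: print((u,v),P[v,u])
# base plate corners in crop: (190,100)?,(233,550),(405,532)
A=onz("top",*f(233,550),.02);B=onz("top",*f(405,532),.02);C=onz("top",*f(188,102),.02)
print(A,B,C,np.linalg.norm(A-B),np.linalg.norm(A-C))
print("yaw AC",np.arctan2(*(C-A)[[1,0]]), "yaw BA", np.arctan2(*(A-B)[[1,0]])-np.pi/2)
# rails: left rail (278,535)->(250,290)... z~?
for z in (.06,.08):
  L0=onz("top",*f(279,533),z);L1=onz("top",*f(250,290),z);R0=onz("top",*f(372,526),z);R1=onz("top",*f(346,285),z)
  print(np.arctan2(*(L1-L0)[[1,0]]),np.arctan2(*(R1-R0)[[1,0]]),L0,R0)
E
```

```text
boss [ 0.6341 -0.0493  0.204 ]
red [ 0.6685 -0.0055  0.19  ]
[351 140   5   5  19] [352.8421 141.8947] [ 0.6531 -0.0193  0.2286] 0.23556724596298406 mid [ 0.6565 -0.0203  0.217 ]
[375 142   3   5  14] [375.9286 143.8571] [ 0.6466 -0.0814  0.2291] 0.2345555568099127 mid [ 0.6502 -0.0832  0.217 ]
[362 161   3   3   6] [362.8333 162.1667] [ 0.5956 -0.0441  0.2322] 0.23505658232285254 mid [ 0.5994 -0.0458  0.217 ]
tab px [215.5714 364.3571] [215 360] [216 368]
[ 0.4721 -0.0615  0.0737] [0.0695 0.0742 0.0764] [ 0.4705 -0.0727  0.0676] [ 0.4743 -0.0483  0.0772]
(360, 179) [ 0.5849 -0.0527  0.0662]
(360, 180) [ 0.5813 -0.0524  0.0686]
(364, 205) [ 0.5078 -0.0643  0.0486]
(365, 222) [ 0.4566 -0.0665  0.0413]
(361, 232) [ 0.4302 -0.0577  0.0004]
(345, 220) [ 0.4675 -0.0081  0.0092]
[ 0.4365 -0.0103  0.02  ] [ 0.446  -0.1166  0.02  ] [0.722  0.0108 0.02  ] 0.10668535609453261 0.2862880709650915
yaw AC 0.07394407000616642 yaw BA 0.08930092715656657
0.08930960702993895 0.07153749442212878 [ 0.4423 -0.0352  0.06  ] [ 0.4456 -0.091   0.06  ]
0.08930960702993897 0.07153749442212862 [ 0.4402 -0.0333  0.08  ] [ 0.4435 -0.0883  0.08  ]
```

```bash
cat >> h.py <<'E'
from scipy.spatial.transform import Rotation as R
AX=np.array([.634,-.0485]); YAW=.08
def w2t(p,yawx=None):
    "rows shift(mm) and turn for TCP world target p, tool down with tool x at world angle yawx"
    o=get_obs(); q=o["eef_rot"]; M=R.from_quat([q[1],q[2],q[3],q[0]])
    sh=M.inv().apply(np.array(p)-o["eef_pos"])*1000; tr=np.zeros(3)
    if yawx is not None:
        X=np.array([np.cos(yawx),np.sin(yawx),0]);Z=np.array([0,0,-1.]);N=R.from_matrix(np.stack([X,np.cross(Z,X),Z],1))
        tr=(M.inv()*N).as_rotvec()
    return sh.round(1),tr.round(3)
def g(s,t=0,A=None,yaw=None):
    A=AX if A is None else A; y=YAW if yaw is None else yaw
    return A+s*np.array([np.cos(y),np.sin(y)])+t*np.array([-np.sin(y),np.cos(y)])
E
python3 - <<'E'
from h import *
import bench
print([n for n in dir(bench) if not n.startswith('_')])
try: print(tip_extent)
except Exception as e: print(e)
print(g(-.21)); print(w2t([*g(-.21),.2],np.pi+YAW))
E
```

```text
['MotionError', 'camera', 'get_calibration', 'get_obs', 'hand_in', 'tip_extent']
0.014
[ 0.42467164 -0.06528209]
(array([-409. , -442.5,    7.9]), array([-0.001, -0.001, -0.545]))
```

```bash
python3 -m jog '[[[-409,-442.5,0],[0,0,-0.545],0],[[-409,-442.5,0],[0,0,-0.545],0],[[-409,-442.5,0],[0,0,-0.545],0],[[-409,-442.5,0],[0,0,-0.545],0],[[-409,-442.5,0],[0,0,-0.545],0],[[-409,-442.5,0],[0,0,-0.545],0],[[-409,-442.5,0],[0,0,-0.545],0],[[-409,-442.5,0],[0,0,-0.545],0],[[-409,-442.5,0],[0,0,-0.545],0],[[-409,-442.5,0],[0,0,-0.545],0],[[-409,-442.5,0],[0,0,-0.545],0],[[-409,-442.5,0],[0,0,-0.545],0],[[-409,-442.5,0],[0,0,-0.545],0],[[-409,-442.5,0],[0,0,-0.545],0],[[-409,-442.5,0],[0,0,-0.545],0],[[-409,-442.5,0],[0,0,-0.545],0],[[-409,-442.5,0],[0,0,-0.545],0],[[-409,-442.5,0],[0,0,-0.545],0],[[-409,-442.5,0],[0,0,-0.545],0]]'
python3 - <<'E'
from h import *
for n in ["scene","top","wrist"]:
    p,d=camera(n); cv2.imwrite(f"pics/{n}1.png",p[:,:,::-1]); np.save(f"pics/{n}1d.npy",d)
o=get_obs();print(o["eef_pos"],o["q"],o["opening"],o["time_s"]);print(w2t([*g(-.21),.2],np.pi+YAW))
a=cv2.imread("pics/scene1.png")[130:330,150:420]; cv2.imwrite("pics/scene1c.png",cv2.resize(a,None,fx=2.9,fy=2.9,interpolation=cv2.INTER_CUBIC))
E
```

```text
time_s: 1.73
eef_pos: [0.4243, -0.0641, 0.2076]
eef_rot: [-0.001, -0.041, 0.999, -0.0]
wrist_force: [-0.3, 0.1, 0.2]
opening: 0.002
[ 0.42453693 -0.06407907  0.20789593] [-4.26721475e-01 -1.61102573e-01  1.95233689e+00 -1.26406232e-03
  1.35057888e+00 -2.07951819e+00] -4.4097286354131814e-05 1.8833
(array([-0. , -1.2,  7.9]), array([-0.001, -0.001,  0.002]))
```

View pics/wrist1.png

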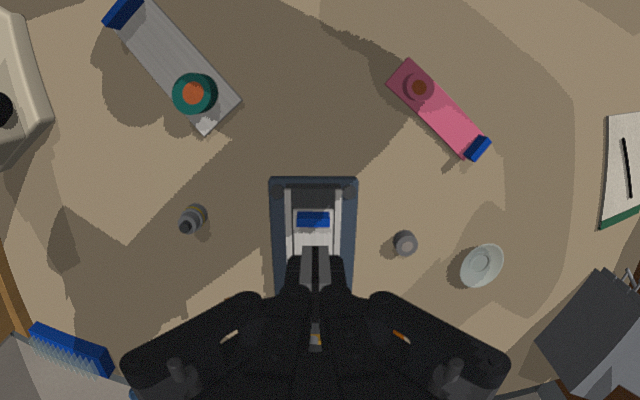

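View pics/scene1c.png

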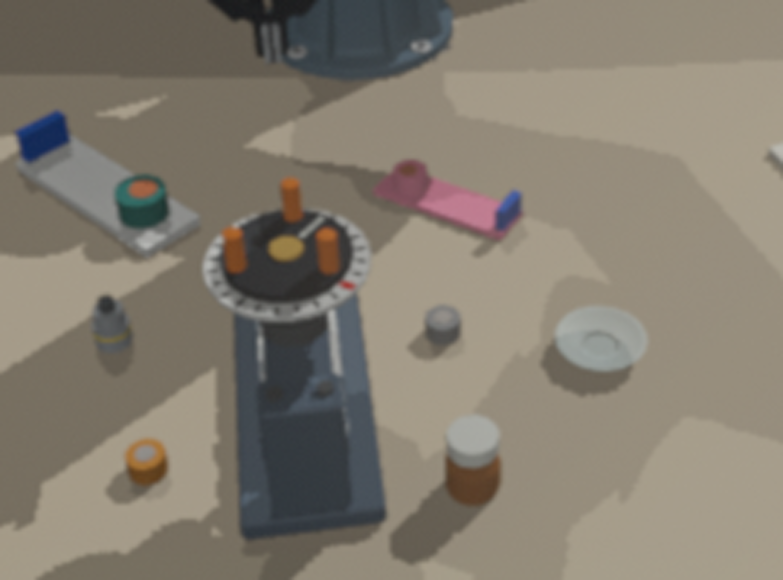

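```bash
python3 -m jog '[[[0,-1,40],[0,0,0],0],[[0,-1,80],[0,0,0],0],[[0,-1,115],[0,0,0],0],[[0,-1,138],[0,0,0],0],[[0,-1,138],[0,0,0],0],[[0,-1,138],[0,0,0],0]]'
python3 - <<'E'
from h import *
for n in ["scene","top","wrist"]:
    p,d=camera(n); cv2.imwrite(f"pics/{n}2.png",p[:,:,::-1]); np.save(f"pics/{n}2d.npy",d)
o=get_obs();print(o["eef_pos"],o["wrist_force"]);print(w2t([*g(-.21),.07],np.pi+YAW))
a=cv2.imread("pics/wrist2.png")[120:340,200:430]; cv2.imwrite("pics/wrist2c.png",cv2.resize(a,None,fx=2.7,fy=2.7,interpolation=cv2.INTER_CUBIC))
E
```

```text
time_s: 2.38
eef_pos: [0.4237, -0.0642, 0.0694]
eef_rot: [-0.002, -0.042, 0.999, 0.0]
wrist_force: [0.1, -0.7, 0.2]
opening: 0.003
[ 0.42630941 -0.06571178  0.07199341] [1.54289973 0.33908974 0.57029236]
(array([1.6, 0.6, 2. ]), array([-0.003,  0.003,  0.003]))
```

View pics/wrist2c.png

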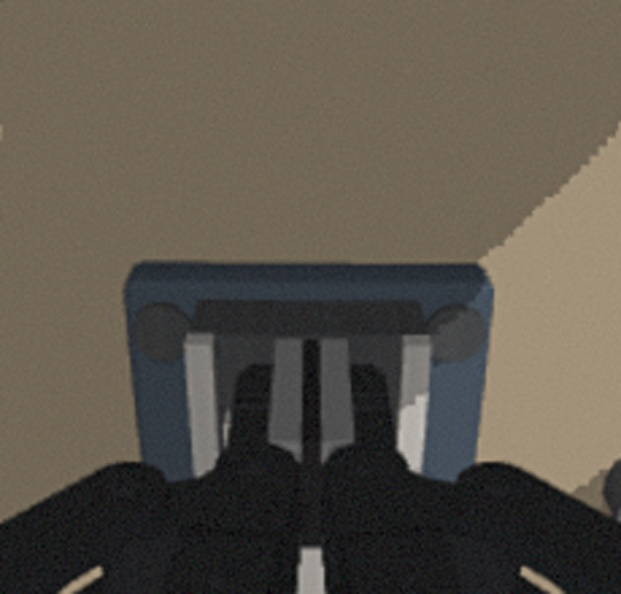

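```bash
python3 -m jog '[[[-8,0,0],[0,0,0],0],[[-16,0,0],[0,0,0],0],[[-22,0,0],[0,0,0],0],[[-27,0,0],[0,0,0],0],[[-31,0,0],[0,0,0],0],[[-35,0,0],[0,0,0],0],[[-39,0,0],[0,0,0],0],[[-43,0,0],[0,0,0],0],[[-47,0,0],[0,0,0],0],[[-51,0,0],[0,0,0],0],[[-55,0,0],[0,0,0],0],[[-59,0,0],[0,0,0],0],[[-63,0,0],[0,0,0],0],[[-67,0,0],[0,0,0],0],[[-70,0,0],[0,0,0],0],[[-70,0,0],[0,0,0],0]]'
python3 - <<'E'
from h import *
for n in ["scene","top","wrist"]:
    p,d=camera(n); cv2.imwrite(f"pics/{n}3.png",p[:,:,::-1]); np.save(f"pics/{n}3d.npy",d)
o=get_obs();print(o["eef_pos"],o["wrist_force"]);print((o["eef_pos"][:2]-AX)@(g(1)-AX))
a=cv2.imread("pics/top3.png")[120:240,300:420]; cv2.imwrite("pics/top3c.png",cv2.resize(a,None,fx=5,fy=5,interpolation=cv2.INTER_CUBIC))
E
```

```text
time_s: 3.87
eef_pos: [0.4967, -0.06, 0.0723]
eef_rot: [0.002, -0.041, 0.999, -0.001]
wrist_force: [0.1, 0.2, -0.5]
opening: 0.003
[ 0.49588572 -0.0598238   0.07206021] [-0.89943301  0.02195118  0.80459722]
-0.13857748814566917
```

View pics/top3c.png

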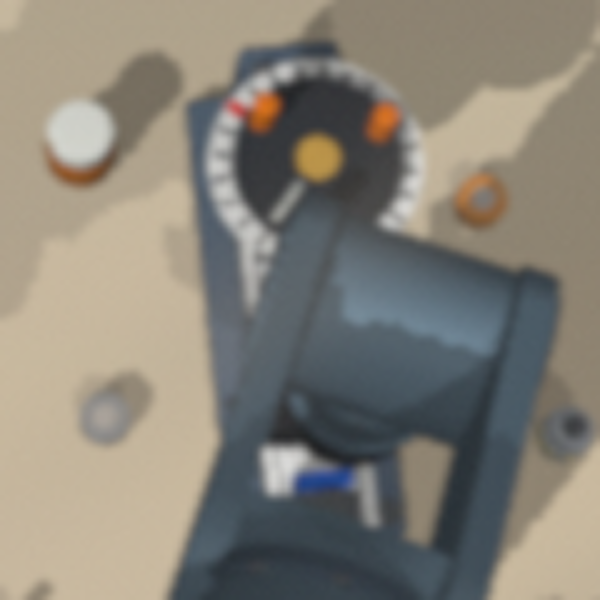

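```bash
python3 - <<'E'
import cv2
a=cv2.imread("pics/wrist3.png")[120:340,200:430]; cv2.imwrite("pics/wrist3c.png",cv2.resize(a,None,fx=2.7,fy=2.7,interpolation=cv2.INTER_CUBIC))
a=cv2.imread("pics/scene3.png")[100:300,150:390]; cv2.imwrite("pics/scene3c.png",cv2.resize(a,None,fx=2.9,fy=2.9,interpolation=cv2.INTER_CUBIC))
E
```

```text
(no output)
```

View pics/wrist3c.png

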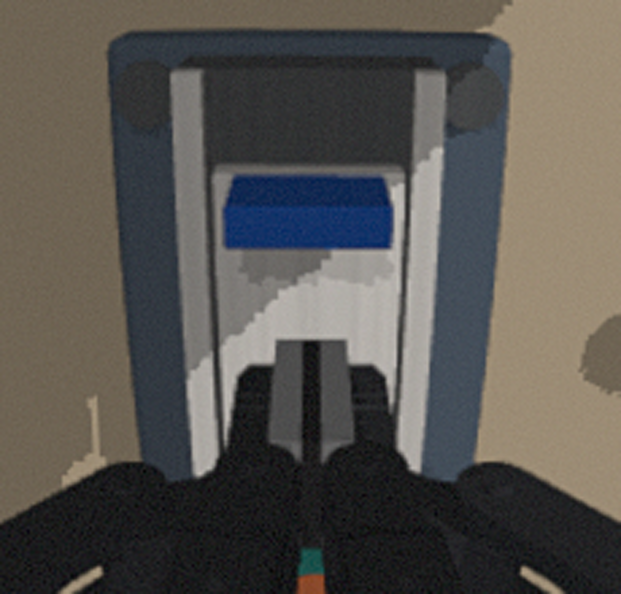

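View pics/scene3c.png

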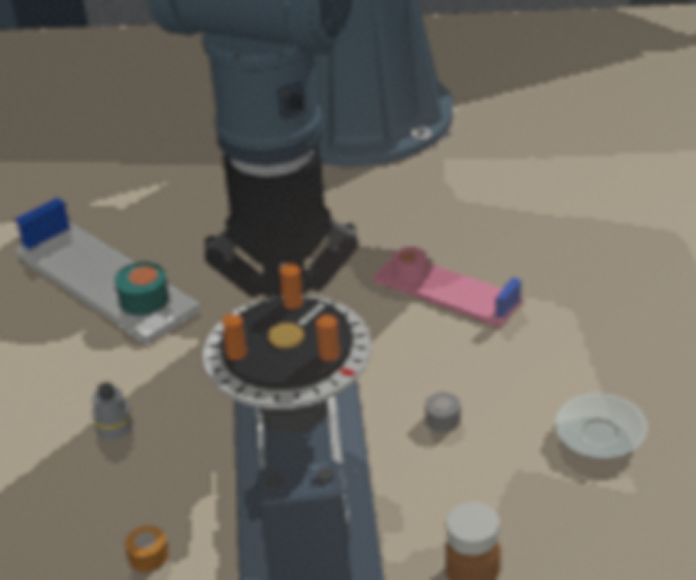

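```bash
cat >> h.py <<'E'
def wpt(c,d,u,v):
    x,y=(u-c["cx"])/c["fx"],(v-c["cy"])/c["fy"];r=np.hypot(x,y);k=np.tan(r)/r if r>1e-9 else 1
    T=c["world_from_camera"];p=np.array([x*k,y*k,1])*d; return T[:3,:3]@p+T[:3,3]
E
python3 - <<'E'
from h import *
np.set_printoptions(precision=4,suppress=True)
d=np.load("pics/wrist3d.npy");c=get_calibration("wrist")
G=g(1)-AX
for nm,u,v in [("padtip",307,248),("padtip",323,248),("pad up",307,270),("pad",323,280),("tabtop",313,190),("tabtopedge",313,195),("tabface",313,205),("deck",313,225),("deck",300,235),("rail",270,180),("bed",313,165),("base",255,180),("table",220,180)]:
    p=wpt(c,d[v,u],u,v);print(nm,d[v,u],p,"s",(p[:2]-AX)@G)
print(get_obs()["eef_pos"])
d=np.load("pics/top3d.npy");P=cloud("top",d)
for u,v in [(364,216),(365,216),(366,216),(365,222)]: print(P[v,u])
E
```

```text
padtip 0.15252644 [ 0.4864 -0.0647  0.1026] s -0.14843108673041727
padtip 0.15266871 [ 0.4858 -0.0568  0.1024] s -0.1483871415017297
pad up 0.13259152 [ 0.4859 -0.0642  0.1236] s -0.14888240712363787
pad 0.12676355 [ 0.4862 -0.0572  0.13  ] s -0.1480312983968805
tabtop 0.18283157 [ 0.4684 -0.0636  0.0642] s -0.16625531490711296
tabtopedge 0.1743807 [ 0.4685 -0.0635  0.0732] s -0.16620702897148074
tabface 0.17716496 [ 0.4747 -0.063   0.0724] s -0.15990655376382767
deck 0.2064629 [ 0.4977 -0.0613  0.0495] s -0.13689698991325872
deck 0.20843628 [ 0.5057 -0.0695  0.05  ] s -0.12960818271539612
rail 0.19607788 [ 0.4688 -0.0912  0.0496] s -0.1681341756138929
bed 0.20070265 [ 0.4586 -0.0646  0.0418] s -0.17609689248695196
base 0.22638543 [ 0.4784 -0.1063  0.0205] s -0.15973093706304548
table 0.24764042 [ 0.4869 -0.1399  0.0001] s -0.15398302249341606
[ 0.4959 -0.0598  0.0721]
[ 0.4708 -0.0603  0.0741]
[ 0.4716 -0.0641  0.0674]
[ 0.471  -0.0665  0.0722]
[ 0.4014 -0.0114  0.5224]
```

```bash
python3 - <<'E'
from h import *
np.set_printoptions(precision=4,suppress=True)
d=np.load("pics/wrist3d.npy");c=get_calibration("wrist")
for v in range(240,300,4):
    print(v,wpt(c,d[v,307],307,v),wpt(c,d[v,292],292,v))
print(c["world_from_camera"],get_obs()["eef_pos"])
E
```

```text
240 [ 0.5089 -0.0645  0.0502] [ 0.51   -0.0747  0.05  ]
244 [ 0.5123 -0.0643  0.0497] [ 0.5132 -0.0746  0.0497]
248 [ 0.4864 -0.0647  0.1026] [ 0.5172 -0.0745  0.0482]
252 [ 0.4865 -0.0646  0.1065] [ 0.5197 -0.0743  0.0495]
256 [ 0.4863 -0.0645  0.1106] [ 0.4898 -0.0718  0.1059]
260 [ 0.4867 -0.0644  0.1137] [ 0.4914 -0.0716  0.1071]
264 [ 0.4862 -0.0643  0.118 ] [ 0.491  -0.0713  0.1115]
268 [ 0.4858 -0.0642  0.1221] [ 0.4903 -0.071   0.1161]
272 [ 0.4859 -0.0641  0.1252] [ 0.4912 -0.0709  0.118 ]
276 [ 0.4859 -0.064   0.1283] [ 0.4912 -0.0706  0.1213]
280 [ 0.4861 -0.0639  0.131 ] [ 0.491  -0.0704  0.1248]
284 [ 0.4872 -0.0638  0.1324] [ 0.4857 -0.0699  0.1353]
288 [ 0.4846 -0.0638  0.1387] [ 0.4835 -0.0696  0.141 ]
292 [ 0.4847 -0.0638  0.1412] [ 0.4846 -0.0695  0.1421]
296 [ 0.4843 -0.0637  0.1444] [ 0.4863 -0.0694  0.1425]
[[-0.0831  0.9402  0.3304  0.412 ]
 [ 0.9965  0.08    0.023  -0.0663]
 [-0.0048  0.3311 -0.9436  0.2382]
 [ 0.      0.      0.      1.    ]] [ 0.4959 -0.0598  0.0721]
```

```bash
python3 - <<'E'
from h import *
np.set_printoptions(precision=4,suppress=True)
d=np.load("pics/scene1d.npy");P=cloud("scene",d);a=cv2.imread("pics/scene1.png")
for v in range(134,154,2): print(v,[P[v,u].round(3).tolist() for u in (239,241,243,245,247)])
cv2.imwrite("pics/s1z.png",cv2.resize(a[90:170,200:290],None,fx=7,fy=7,interpolation=cv2.INTER_CUBIC))
d=np.load("pics/wrist1d.npy")
print(d[250,308],d[254,308])
E
```

```text
134 [[0.439, -0.07, 0.281], [0.425, -0.067, 0.273], [0.437, -0.062, 0.28], [0.437, -0.057, 0.279], [0.434, -0.053, 0.277]]
136 [[0.442, -0.071, 0.278], [0.438, -0.067, 0.275], [0.437, -0.062, 0.274], [0.439, -0.057, 0.275], [0.435, -0.053, 0.272]]
138 [[0.439, -0.072, 0.27], [0.434, -0.067, 0.267], [0.435, -0.063, 0.268], [0.435, -0.058, 0.268], [0.431, -0.054, 0.265]]
140 [[0.434, -0.073, 0.262], [0.438, -0.068, 0.264], [0.436, -0.063, 0.263], [0.435, -0.059, 0.262], [0.433, -0.054, 0.261]]
142 [[0.432, -0.073, 0.256], [0.438, -0.068, 0.259], [0.435, -0.064, 0.257], [0.437, -0.059, 0.258], [0.431, -0.055, 0.254]]
144 [[0.433, -0.074, 0.251], [0.437, -0.069, 0.253], [0.437, -0.064, 0.253], [0.436, -0.06, 0.252], [0.433, -0.055, 0.25]]
146 [[0.435, -0.074, 0.246], [0.435, -0.069, 0.246], [0.435, -0.065, 0.246], [0.438, -0.06, 0.247], [0.431, -0.056, 0.243]]
148 [[0.431, -0.075, 0.238], [0.436, -0.07, 0.242], [0.438, -0.065, 0.242], [0.437, -0.06, 0.241], [0.432, -0.056, 0.238]]
150 [[0.065, -0.114, 0.001], [0.435, -0.07, 0.235], [0.434, -0.066, 0.234], [0.439, -0.061, 0.237], [0.068, -0.088, 0.002]]
152 [[0.072, -0.114, -0.002], [0.079, -0.107, 0.002], [0.074, -0.101, -0.001], [0.073, -0.095, -0.002], [0.072, -0.088, -0.003]]
0.14939937 0.14652489
```

View pics/s1z.png

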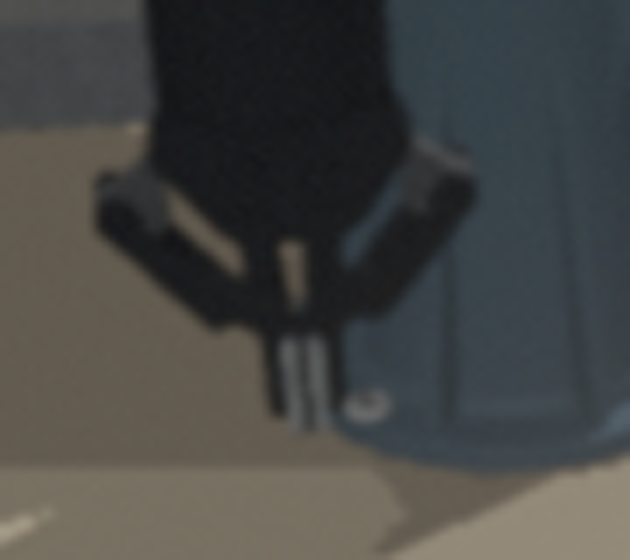

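The fingers passed over the tab with no contact. Both cameras put the shut tips about 28 mm above the reported TCP height, not the stated 14 mm below it, so I'll use the measured tip height. I'll back up and come down behind the tab.

```bash
python3 -m jog '[[[35,0,0],[0,0,0],0],[[71,0,0],[0,0,0],0],[[71,0,0],[0,0,0],0],[[71,0,20],[0,0,0],0],[[71,0,36],[0,0,0],0],[[71,0,45],[0,0,0],0],[[71,0,45],[0,0,0],0],[[71,0,45],[0,0,0],0]]'
python3 - <<'E'
from h import *
np.set_printoptions(precision=4,suppress=True)
p,d=camera("wrist"); cv2.imwrite(f"pics/wrist4.png",p[:,:,::-1]); c=get_calibration("wrist")
for v in range(236,262,3): print(v,wpt(c,d[v,307],307,v))
o=get_obs();print(o["eef_pos"],o["wrist_force"],(o["eef_pos"][:2]-AX)@(g(1)-AX))
E
```

```text
time_s: 4.68
eef_pos: [0.4249, -0.0657, 0.0267]
eef_rot: [0.001, -0.041, 0.999, -0.001]
wrist_force: [-0.4, -0.2, 0.3]
opening: 0.002
236 [ 0.4381 -0.0708  0.0003]
239 [ 0.44   -0.0706  0.0012]
242 [ 0.442  -0.0705  0.0018]
245 [ 0.4419 -0.0703  0.0063]
248 [ 0.4159 -0.0708  0.058 ]
251 [ 0.4156 -0.0707  0.0616]
254 [ 0.4159 -0.0706  0.0639]
257 [ 0.4164 -0.0705  0.066 ]
260 [ 0.4151 -0.0705  0.071 ]
[ 0.4255 -0.0659  0.0273] [ 0.1016  0.3173 -0.5055] -0.2091994835216144
```

View pics/wrist4.png

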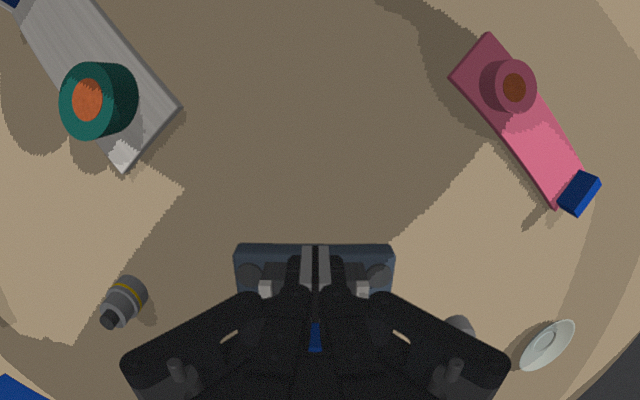

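```bash
python3 -m jog '[[[-8,0,0],[0,0,0],0],[[-16,0,0],[0,0,0],0],[[-22,0,0],[0,0,0],0],[[-26,0,0],[0,0,0],0],[[-30,0,0],[0,0,0],0],[[-34,0,0],[0,0,0],0],[[-38,0,0],[0,0,0],0],[[-42,0,0],[0,0,0],0],[[-46,0,0],[0,0,0],0],[[-50,0,0],[0,0,0],0],[[-54,0,0],[0,0,0],0],[[-58,0,0],[0,0,0],0],[[-62,0,0],[0,0,0],0],[[-66,0,0],[0,0,0],0],[[-70,0,0],[0,0,0],0],[[-73,0,0],[0,0,0],0],[[-73,0,0],[0,0,0],0]]'
python3 - <<'E'
from h import *
o=get_obs();print(o["eef_pos"],o["wrist_force"],(o["eef_pos"][:2]-AX)@(g(1)-AX))
p,d=camera("top"); cv2.imwrite("pics/top5c.png",cv2.resize(p[120:240,300:420,::-1],None,fx=5,fy=5,interpolation=cv2.INTER_CUBIC))
E
```

```text
time_s: 6.15
eef_pos: [0.4992, -0.06, 0.0276]
eef_rot: [0.002, -0.042, 0.999, -0.001]
wrist_force: [0.5, -0.2, 0.2]
opening: -0.002
[ 0.49918141 -0.05997521  0.02762492] [ 0.51874198 -0.23693489  0.24272937] -0.13530443841238912
```

View pics/top5c.png

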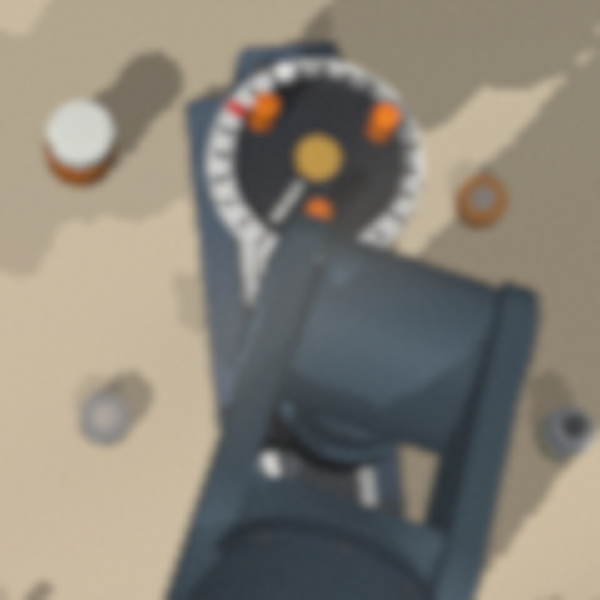

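```bash
python3 -m jog '[[[-2,0,0],[0,0,0],0],[[-4,0,0],[0,0,0],0],[[-6,0,0],[0,0,0],0],[[-7,0,0],[0,0,0],0],[[-8,0,0],[0,0,0],0],[[-8,0,0],[0,0,0],0]]'
python3 - <<'E'
from h import *
o=get_obs();print(o["eef_pos"],o["wrist_force"],(o["eef_pos"][:2]-AX)@(g(1)-AX))
p,d=camera("scene"); cv2.imwrite("pics/scene6c.png",cv2.resize(p[130:300,170:330,::-1],None,fx=3.5,fy=3.5,interpolation=cv2.INTER_CUBIC))
E
python3 -m jog '[[[-1,0,0],[0,0,0],0],[[-2,0,0],[0,0,0],0],[[-2,0,0],[0,0,0],0]]'
```

```text
time_s: 6.7
eef_pos: [0.5072, -0.0593, 0.0277]
eef_rot: [0.002, -0.042, 0.999, -0.002]
wrist_force: [-0.0, 0.3, -0.3]
opening: -0.003
[ 0.50716758 -0.05932119  0.02769619] [-0.00858699  0.27737376 -0.31985912] -0.12729154169461163
time_s: 7.0
eef_pos: [0.5081, -0.0591, 0.0276]
eef_rot: [0.001, -0.042, 0.999, -0.001]
wrist_force: [-6.4, -1.3, 3.6]
opening: -0.005
```

View pics/scene6c.png

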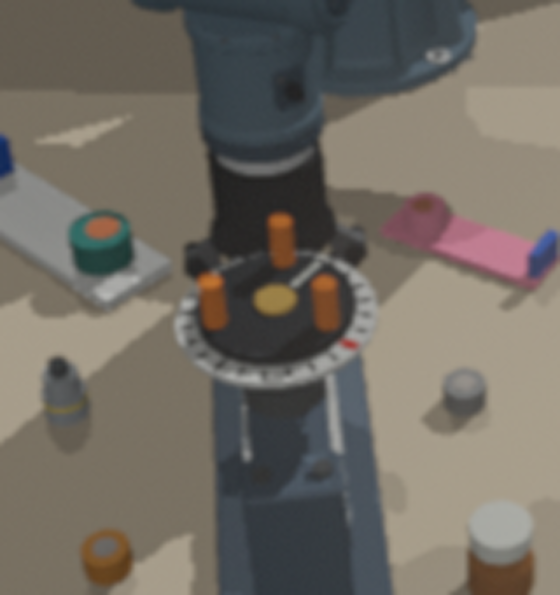

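```bash
python3 -m jog '[[[-1,0,0],[0,0,0],0],[[-2,0,0],[0,0,0],0],[[-2,0,0],[0,0,0],0]]'; python3 -m jog '[[[20,0,0],[0,0,0],0],[[50,0,0],[0,0,0],0],[[85,0,0],[0,0,0],0],[[85,0,-40],[0,0,0],0],[[85,0,-80],[0,0,0],0],[[85,0,-120],[0,0,0],0],[[85,0,-120],[0,0,0],0]]'
python3 - <<'E'
from h import *
np.set_printoptions(precision=4,suppress=True)
p,d=camera("wrist"); cv2.imwrite("pics/wrist7.png",p[:,:,::-1]); c=get_calibration("wrist");np.save("pics/wrist7d.npy",d)
G=g(1)-AX
o=get_obs();print(o["eef_pos"],o["wrist_force"],(o["eef_pos"][:2]-AX)@G)
p,d=camera("top"); cv2.imwrite("pics/top7c.png",cv2.resize(p[120:240,300:420,::-1],None,fx=5,fy=5,interpolation=cv2.INTER_CUBIC))
E
```

```text
time_s: 7.25
eef_pos: [0.508, -0.059, 0.0274]
eef_rot: [-0.002, -0.042, 0.999, -0.001]
wrist_force: [-10.6, -2.9, 8.5]
opening: 0.003
time_s: 7.83
eef_pos: [0.429, -0.0681, 0.1559]
eef_rot: [0.005, -0.042, 0.999, -0.005]
wrist_force: [1.3, -0.7, 1.8]
opening: -0.002
[ 0.4276 -0.0675  0.1528] [ 0.0329 -0.5346  0.6258] -0.20729416607068799
```

View pics/wrist7.png

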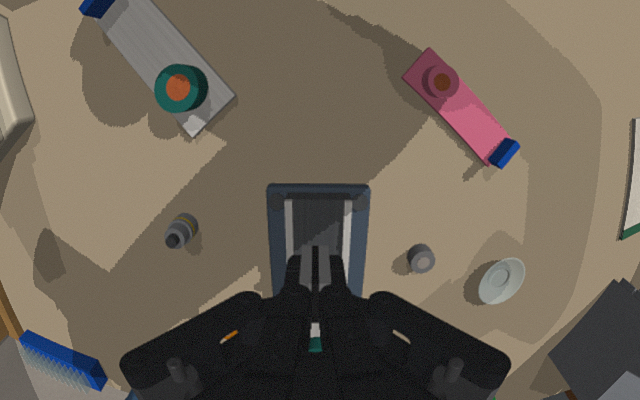

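View pics/top7c.png

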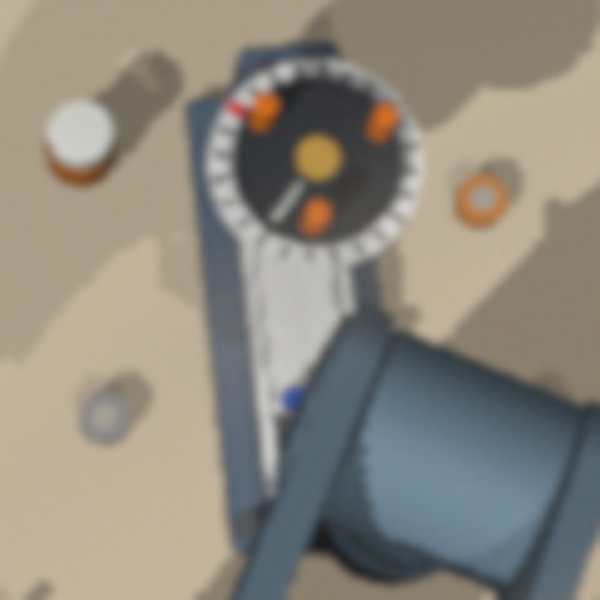

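The carrier is home: force rises to 10 N with no further motion, and the tab is 126 − 11 = 115 mm before the axis, as it should be. Next I'll hover above the cap, in the gap behind the peg nearest the robot.

```bash
sed -i 's/^AX=.*/AX=np.array([.6345,-.0492]); YAW=.08/' h.py; python3 - <<'E'
from h import *
a=np.deg2rad(220)
print(w2t([*g(.038*np.cos(a),.038*np.sin(a)),.235],np.pi+YAW))
E
```

```text
(array([-180.5,  -24.9,  -84.3]), array([-0.005,  0.002,  0.004]))
```

```bash
python3 -m jog '[[[0,0,-40],[0,0,0],0],[[0,0,-80],[0,0,0],0],[[-20,-3,-84],[0,0,0],0],[[-60,-9,-84],[0,0,0],0],[[-100,-15,-84],[0,0,0],0],[[-140,-20,-84],[0,0,0],0],[[-170,-24,-84],[0,0,0],0],[[-180,-25,-84],[0,0,0],0],[[-180,-25,-84],[0,0,0],0],[[-180,-25,-84],[0,0,0],0]]'
python3 - <<'E'
from h import *
np.set_printoptions(precision=4,suppress=True)
o=get_obs();print(o["eef_pos"],o["wrist_force"],o["q"])
a=np.deg2rad(220)
print(w2t([*g(.038*np.cos(a),.038*np.sin(a)),.235],np.pi+YAW))
for n in ["scene","top","wrist"]:
    c=get_calibration(n);p,d=camera(n); cv2.imwrite(f"pics/{n}8.png",p[:,:,::-1]); np.save(f"pics/{n}8d.npy",d)
    if n=="wrist":
        for v in range(240,262,3): print(v,wpt(c,d[v,307],307,v))
p=cv2.imread("pics/scene8.png"); cv2.imwrite("pics/scene8c.png",cv2.resize(p[130:270,180:330],None,fx=4,fy=4,interpolation=cv2.INTER_CUBIC))
E
```

```text
time_s: 8.77
eef_pos: [0.6062, -0.0757, 0.2323]
eef_rot: [-0.001, -0.042, 0.999, -0.002]
wrist_force: [-0.7, -0.0, -0.4]
opening: 0.0
[ 0.6062 -0.0757  0.2323] [-0.6527 -0.0262 -0.3717] [-0.3158  0.2416  1.4855 -0.0043  1.4145 -1.9703]
(array([-1.2, -0.3, -2.7]), array([-0.004, -0.002,  0.004]))
240 [ 0.624  -0.0804  0.2015]
243 [ 0.6264 -0.0802  0.2015]
246 [ 0.5961 -0.0806  0.2624]
249 [ 0.5958 -0.0806  0.2662]
252 [ 0.5965 -0.0805  0.2679]
255 [ 0.596  -0.0804  0.2717]
258 [ 0.596  -0.0803  0.2744]
261 [ 0.5956 -0.0802  0.2779]
```

View pics/scene8c.png

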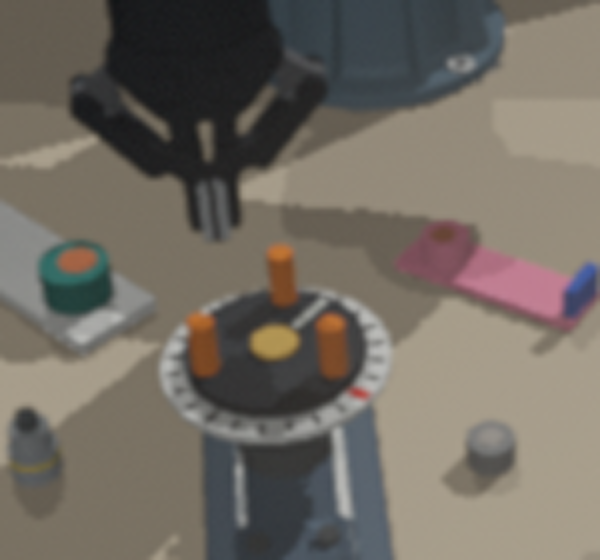

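View pics/wrist8.png

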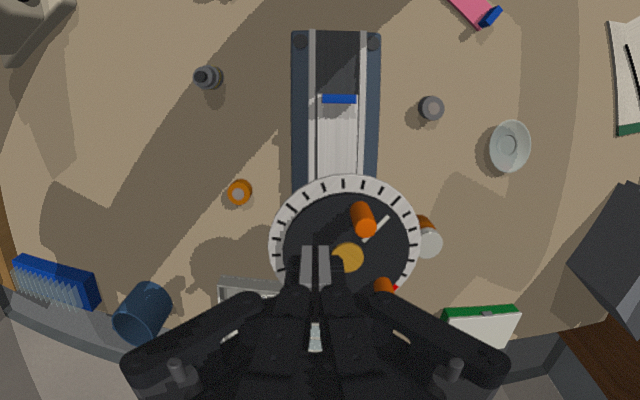

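```bash
python3 - <<'E'
from h import *
np.set_printoptions(precision=4,suppress=True)
d=np.load("pics/wrist8d.npy");c=get_calibration("wrist");a=cv2.imread("pics/wrist8.png");hsv=cv2.cvtColor(a,cv2.COLOR_BGR2HSV)
V,U=np.mgrid[0:400,0:640]
x=(U-c["cx"])/c["fx"];y=(V-c["cy"])/c["fy"];r=np.hypot(x,y)+1e-9;k=np.tan(r)/r
T=c["world_from_camera"];P=np.stack([x*k*d,y*k*d,d],-1)@T[:3,:3].T+T[:3,3]
m=(P[...,2]>.22)&(P[...,2]<.24)&(hsv[...,1]>150)&(U>345)&(U<385)&(V<250)
q=P[m];print("peg",q.mean(0),q.min(0),q.max(0)); t=q[q[:,2]>.230];print("top",len(t),t.mean(0))
m=(U>330)&(U<366)&(V>240)&(V<275)&(P[...,2]>.2)&(P[...,2]<.209)&(hsv[...,0]>10)&(hsv[...,0]<30)&(hsv[...,1]>100)
q=P[m];print("boss",len(q),q.mean(0),q.min(0),q.max(0))
# rim white: circle fit
m=(P[...,2]>.175)&(P[...,2]<.197)&(V<300)&(U>250)&(U<440)
q=P[m];print(np.percentile(q[:,2],[5,50,95]))
xy=q[:,:2];A=np.c_[2*xy,np.ones(len(xy))]
rr=np.hypot(*(xy-AX).T);e=xy[(rr>.057)];s=np.linalg.lstsq(np.c_[2*e,np.ones(len(e))],(e**2).sum(1),rcond=None)[0];print("rim fit",s[:2],np.sqrt(s[2]+s[0]**2+s[1]**2))
E
```

```text
peg [ 0.5951 -0.0475  0.2312] [ 0.5898 -0.0537  0.2201] [ 0.6033 -0.04    0.2356]
top 401 [ 0.596  -0.047   0.2334]
boss 654 [ 0.6329 -0.0488  0.2048] [ 0.6228 -0.0624  0.2006] [ 0.6483 -0.0379  0.2069]
[0.1919 0.1931 0.1943]
rim fit [ 0.6344 -0.05  ] 0.058349973355664976
```

```bash
sed -i 's/^AX=.*/AX=np.array([.6343,-.0495]); YAW=.08/' h.py; python3 -m jog '[[[-1,0,25],[0,0,0],0],[[-1,0,50],[0,0,0],0],[[-1,0,50],[0,0,0],0],[[-1,0,50],[0,0,0],0]]'
cat >> h.py <<'E'
def gp():
    o=get_obs();D=o["eef_pos"][:2]-AX;G=np.array([np.cos(YAW),np.sin(YAW)]);s,t=D@G*1000,D@[-G[1],G[0]]*1000
    print("s,t",round(s,1),round(t,1),"r",round(np.hypot(s,t),1),"ang",round(np.degrees(np.arctan2(t,s))%360,1),"z",o["eef_pos"][2].round(4),"tip",(o["eef_pos"][2]+.0287).round(4),"F",o["wrist_force"].round(1),"time",round(o["time_s"],2))
    return s,t
def plan(a0,a1,n,dz,r=38.,up=0):
    s,t=gp(); q=get_obs()["eef_rot"];M=R.from_quat([q[1],q[2],q[3],q[0]])
    for a,z in zip(np.linspace(a0,a1,n),np.linspace(0,dz,n)):
        w=np.deg2rad(a); ds,dt=r*np.cos(w)-s,r*np.sin(w)-t
        print(f"{a:.0f}: [{-ds:.1f},{dt:.1f},{z:.1f}]")
E
python3 -c "
from h import *
plan(210,40,18,11)"
```

```text
time_s: 9.25
eef_pos: [0.6053, -0.0757, 0.1832]
eef_rot: [-0.001, -0.042, 0.999, -0.002]
wrist_force: [-0.4, -0.6, 0.3]
opening: -0.0
s,t -31.0 -23.8 r 39.1 ang 217.5 z 0.1832 tip 0.2119 F [-0.4 -0.6  0.3] time 9.25
210: [1.9,4.8,0.0]
200: [4.7,10.8,0.6]
190: [6.4,17.2,1.3]
180: [7.0,23.8,1.9]
170: [6.4,30.4,2.6]
160: [4.7,36.8,3.2]
150: [1.9,42.8,3.9]
140: [-1.9,48.2,4.5]
130: [-6.6,52.9,5.2]
120: [-12.0,56.7,5.8]
110: [-18.0,59.5,6.5]
100: [-24.4,61.2,7.1]
90: [-31.0,61.8,7.8]
80: [-37.6,61.2,8.4]
70: [-44.0,59.5,9.1]
60: [-50.0,56.7,9.7]
50: [-55.4,52.9,10.4]
40: [-60.1,48.2,11.0]
```

```bash
python3 -m jog '[[[2,5,0],[0,0,0],0],[[5,11,0],[0,0,0],0],[[6.5,17,0.5],[0,0,0],0],[[7,24,1],[0,0,0],0],[[6.5,30.5,2],[0,0,0],0],[[4.5,37,2.5],[0,0,0],0],[[2,43,3],[0,0,0],0],[[-2,48,4],[0,0,0],0],[[-6.5,53,4.5],[0,0,0],0],[[-12,56.5,5],[0,0,0],0],[[-18,59.5,6],[0,0,0],0],[[-18,59.5,6],[0,0,0],0]]'
python3 - <<'E'
from h import *
gp()
p,d=camera("scene"); cv2.imwrite("pics/scene9c.png",cv2.resize(p[130:270,180:330,::-1],None,fx=4,fy=4,interpolation=cv2.INTER_CUBIC))
E
```

```text
time_s: 10.25
eef_pos: [0.6191, -0.0139, 0.1765]
eef_rot: [-0.001, -0.042, 0.999, -0.001]
wrist_force: [-0.7, 1.0, -0.6]
opening: -0.0
s,t -12.3 36.7 r 38.7 ang 108.5 z 0.1765 tip 0.2052 F [-0.7  1.  -0.6] time 10.25
```

View pics/scene9c.png

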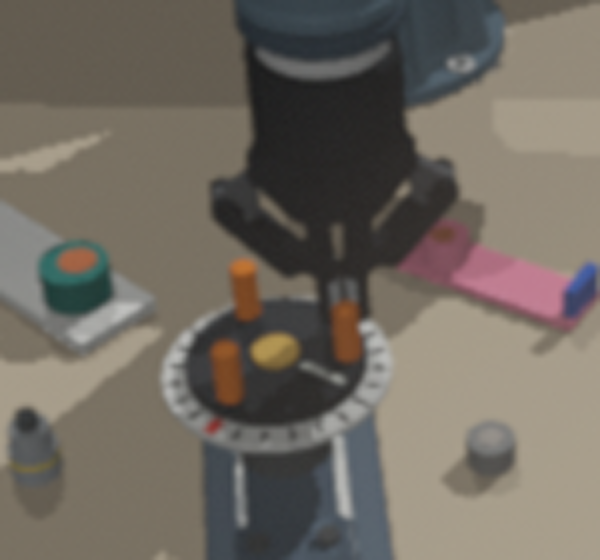

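```bash
python3 -c "
from h import *
plan(100,-10,12,7.5)"
```

```text
s,t -12.6 36.3 r 38.5 ang 109.1 z 0.1766 tip 0.2053 F [ 0.3 -0.5  0.1] time 10.3
100: [-6.0,1.1,0.0]
90: [-12.6,1.7,0.7]
80: [-19.2,1.1,1.4]
70: [-25.6,-0.6,2.0]
60: [-31.6,-3.4,2.7]
50: [-37.0,-7.2,3.4]
40: [-41.7,-11.9,4.1]
30: [-45.5,-17.3,4.8]
20: [-48.3,-23.4,5.5]
10: [-50.0,-29.7,6.1]
0: [-50.6,-36.3,6.8]
-10: [-50.0,-42.9,7.5]
```

```bash
python3 -m jog '[[[-6,1,0],[0,0,0],0],[[-12.5,1.5,0.5],[0,0,0],0],[[-19,1,1.5],[0,0,0],0],[[-25.5,-0.5,2],[0,0,0],0],[[-31.5,-3.5,2.5],[0,0,0],0],[[-37,-7,3.5],[0,0,0],0],[[-41.5,-12,4],[0,0,0],0],[[-45.5,-17.5,5],[0,0,0],0],[[-48.5,-23.5,5.5],[0,0,0],0],[[-50,-29.5,6],[0,0,0],0],[[-50.5,-36.5,7],[0,0,0],0],[[-50,-43,7.5],[0,0,0],0]]'
python3 - <<'E'
from h import *
plan(-20,-90,8,2)
p,d=camera("scene"); cv2.imwrite("pics/scene10c.png",cv2.resize(p[130:270,180:330,::-1],None,fx=4,fy=4,interpolation=cv2.INTER_CUBIC))
p,d=camera("top"); cv2.imwrite("pics/top10c.png",cv2.resize(p[120:240,300:420,::-1],None,fx=5,fy=5,interpolation=cv2.INTER_CUBIC))
E
```

```text
time_s: 11.3
eef_pos: [0.6715, -0.0518, 0.1689]
eef_rot: [-0.002, -0.042, 0.999, -0.0]
wrist_force: [-7.4, 9.3, 2.1]
opening: 0.001
s,t 36.9 -5.3 r 37.3 ang 351.9 z 0.1689 tip 0.1976 F [-7.4  9.3  2.1] time 11.3
-20: [1.2,-7.7,0.0]
-30: [4.0,-13.7,0.3]
-40: [7.8,-19.2,0.6]
-50: [12.5,-23.8,0.9]
-60: [17.9,-27.6,1.1]
-70: [23.9,-30.4,1.4]
-80: [30.3,-32.2,1.7]
-90: [36.9,-32.7,2.0]
```

View pics/scene10c.png

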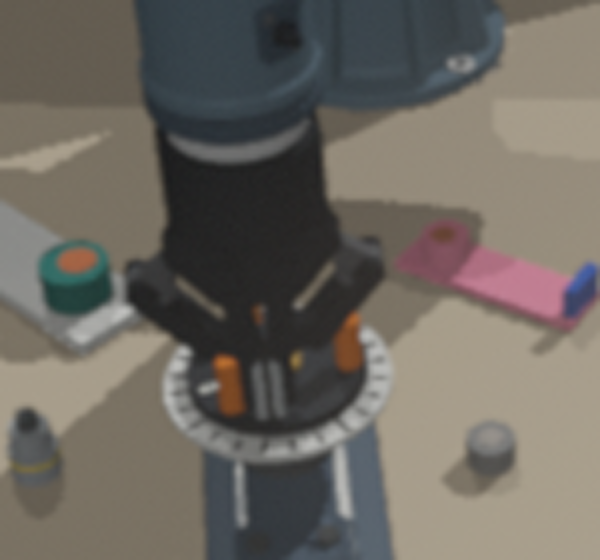

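View pics/top10c.png

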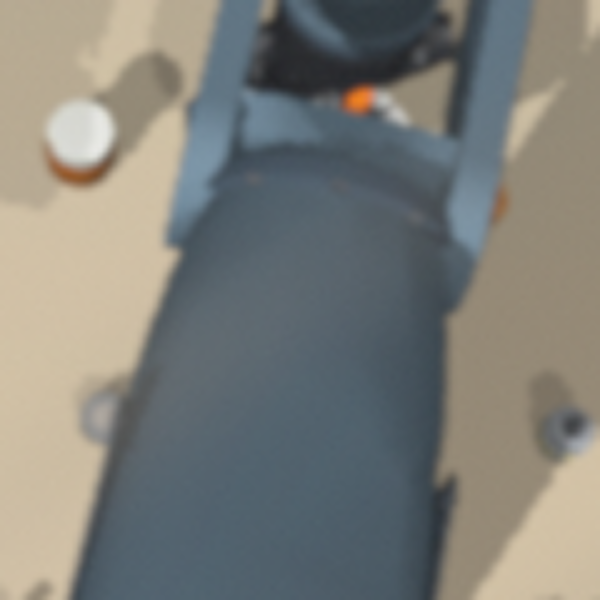

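```bash
cat >> h.py <<'E'
def rimz(d):
    P=cloud("scene",d);r=np.hypot(*(P[...,:2]-AX).transpose(2,0,1))
    m=(r>.051)&(r<.058)&(P[...,2]>.15)&(P[...,2]<.21)&(P[...,0]>AX[0]+.02)
    z=P[m][:,2]; return np.median(z).round(4),len(z)
E
python3 - <<'E'
from h import *
for k in (0,1,2,3,8): print(rimz(np.load(f"pics/scene{k}d.npy")))
p,d=camera("scene");np.save("pics/scene10d.npy",d);print(rimz(d))
gp()
E
```

```text
(np.float64(0.1908), 161)
(np.float64(0.1905), 162)
(np.float64(0.1906), 161)
(np.float64(0.1907), 163)
(np.float64(0.1905), 164)
(np.float64(0.1781), 161)
s,t 37.2 -6.0 r 37.7 ang 350.8 z 0.1688 tip 0.1975 F [-2.5  4.9 -1.5] time 11.45
```

```bash
python3 -m jog '[[[1,-7.5,0],[0,0,0],0],[[4,-13.5,0],[0,0,0],0],[[8,-19,0.5],[0,0,0],0],[[12.5,-24,0.5],[0,0,0],0],[[18,-27.5,0.5],[0,0,0],0],[[18,-27.5,0.5],[0,0,0],0]]'
python3 - <<'E'
from h import *
plan(-70,-180,12,0)
p,d=camera("scene"); cv2.imwrite("pics/scene11c.png",cv2.resize(p[130:270,180:330,::-1],None,fx=4,fy=4,interpolation=cv2.INTER_CUBIC))
print(rimz(d))
E
```

```text
time_s: 11.95
eef_pos: [0.6566, -0.0825, 0.1688]
eef_rot: [-0.0, -0.042, 0.999, -0.001]
wrist_force: [3.7, 1.4, -1.1]
opening: 0.0
s,t 19.6 -34.7 r 39.8 ang 299.4 z 0.1688 tip 0.1975 F [ 3.7  1.4 -1.1] time 11.95
-70: [6.6,-1.0,0.0]
-80: [13.0,-2.8,0.0]
-90: [19.6,-3.3,0.0]
-100: [26.2,-2.8,0.0]
-110: [32.6,-1.0,0.0]
-120: [38.6,1.8,0.0]
-130: [44.0,5.6,0.0]
-140: [48.7,10.2,0.0]
-150: [52.5,15.7,0.0]
-160: [55.3,21.7,0.0]
-170: [57.0,28.1,0.0]
-180: [57.6,34.7,0.0]
(np.float64(0.1782), 179)
```

View pics/scene11c.png

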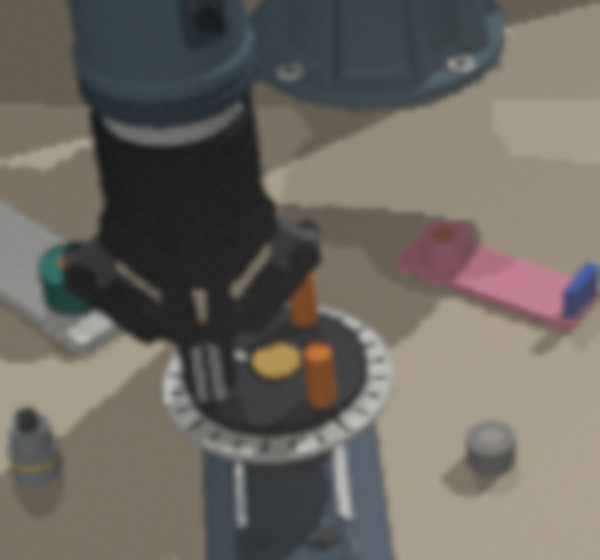

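The rim height stayed at 178 mm while the cap turned on about 50°, so the clutch is slipping, by about 70° so far. I'll turn about 105° more, for roughly 175° in total.

```bash
python3 -m jog '[[[6.5,-1,0],[0,0,0],0],[[13,-3,0],[0,0,0],0],[[19.5,-3.5,0],[0,0,0],0],[[26,-3,0],[0,0,0],0],[[32.5,-1,0],[0,0,0],0],[[38.5,2,0],[0,0,0],0],[[44,5.5,0],[0,0,0],0],[[48.5,10,0],[0,0,0],0],[[52.5,15.5,0],[0,0,0],0],[[55.5,21.5,0],[0,0,0],0],[[57,28,0],[0,0,0],0],[[57,28,0],[0,0,0],0]]'
python3 - <<'E'
from h import *
gp()
p,d=camera("scene"); cv2.imwrite("pics/scene12c.png",cv2.resize(p[130:270,180:330,::-1],None,fx=4,fy=4,interpolation=cv2.INTER_CUBIC))
print(rimz(d))
E
```

```text
time_s: 13.0
eef_pos: [0.6057, -0.0609, 0.1704]
eef_rot: [0.009, -0.041, 0.999, -0.004]
wrist_force: [29.1, -6.0, -8.4]
opening: -0.006
s,t -29.4 -9.1 r 30.8 ang 197.2 z 0.1704 tip 0.1991 F [29.1 -6.  -8.4] time 13.0
(np.float64(0.1778), 170)
```

View pics/scene12c.png

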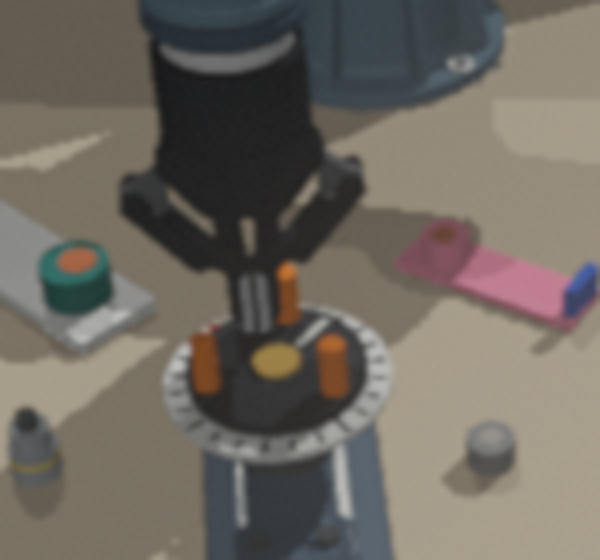

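The force has risen to 29 N because the finger is wedged radially against the peg. The cap's white line is back near its starting place, so the cap has turned about 360°, of which about 170° is slip. That is enough, so I'll back the finger off and lift clear.

```bash
python3 -m jog '[[[-5,-2,0],[0,0,0],0],[[-7,-7,0],[0,0,0],0],[[-7,-9,0],[0,0,0],0],[[-7,-9,0],[0,0,0],0]]'; python3 -c "
from h import *
gp()"
```

```text
time_s: 13.38
eef_pos: [0.6126, -0.0707, 0.1709]
eef_rot: [0.008, -0.041, 0.999, -0.004]
wrist_force: [-0.4, -0.6, -0.3]
opening: 0.002
s,t -23.4 -19.4 r 30.4 ang 219.7 z 0.1709 tip 0.1996 F [-0.4 -0.6 -0.3] time 13.38
```

```bash
python3 -m jog '[[[0,0,-20],[0,0,0],0],[[0,0,-50],[0,0,0],0],[[0,0,-90],[0,0,0],0],[[0,0,-100],[0,0,0],0],[[40,0,-100],[0,0,0],0],[[80,0,-100],[0,0,0],0],[[120,0,-100],[0,0,0],0],[[160,40,-100],[0,0,0],0],[[200,80,-100],[0,0,0],0],[[200,120,-100],[0,0,0],0],[[200,160,-100],[0,0,0],0],[[200,200,-100],[0,0,0],0],[[200,200,-100],[0,0,0],0],[[200,200,-100],[0,0,0],0]]'
python3 - <<'E'
from h import *
gp()
p,d=camera("scene"); cv2.imwrite("pics/scene13c.png",cv2.resize(p[130:270,180:330,::-1],None,fx=4,fy=4,interpolation=cv2.INTER_CUBIC))
print(rimz(d))
p,d=camera("top");np.save("pics/top13d.npy",d); cv2.imwrite("pics/top13.png",p[:,:,::-1]); cv2.imwrite("pics/top13c.png",cv2.resize(p[120:240,300:420,::-1],None,fx=5,fy=5,interpolation=cv2.INTER_CUBIC))
E
```

```text
time_s: 14.55
eef_pos: [0.3937, 0.1162, 0.2661]
eef_rot: [0.008, -0.043, 0.999, -0.004]
wrist_force: [-0.4, -1.2, -1.1]
opening: -0.001
s,t -226.6 184.4 r 292.2 ang 140.9 z 0.2661 tip 0.2948 F [-0.4 -1.2 -1.1] time 14.55
(np.float64(0.1782), 161)
```

View pics/top13c.png

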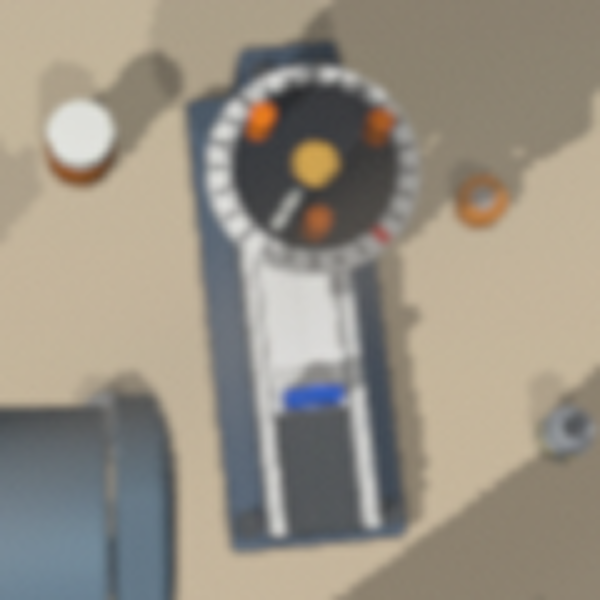

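View pics/scene13c.png

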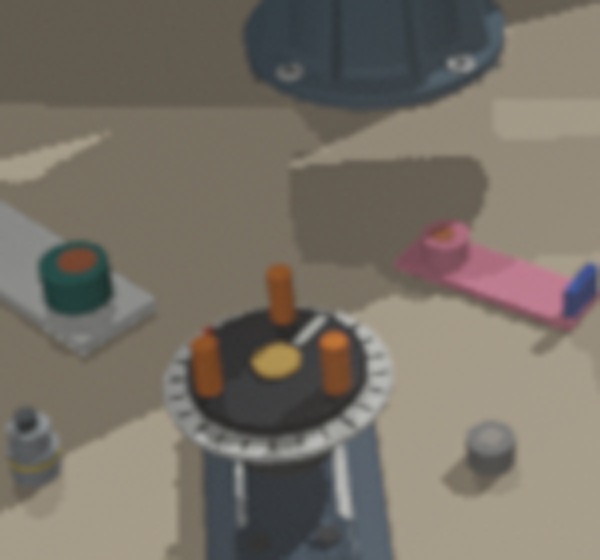

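```bash
python3 - <<'E'
from h import *
np.set_printoptions(precision=4,suppress=True)
P=cloud("top",np.load("pics/top13d.npy"));hsv=cv2.cvtColor(cv2.imread("pics/top13.png"),cv2.COLOR_BGR2HSV)
m=(hsv[...,0]>105)&(hsv[...,0]<125)&(hsv[...,1]>180);m[:190]=0;m[206:]=0;m[:,:350]=0;m[:,:][:,385:]=0
v,u=np.argwhere(m).mean(0);p=onz("top",u,v,.073);print("tab",p,"s",(p[:2]-AX)@[np.cos(YAW),np.sin(YAW)],"t",(p[:2]-AX)@[-np.sin(YAW),np.cos(YAW)])
p,d=camera("scene");a=cv2.imread("pics/scene0.png")[:,:,::-1]
cv2.imwrite("pics/cmp.png",np.vstack([a[150:320,150:400],p[150:320,150:400]])[:,:,::-1])
E
```

```text
tab [ 0.5221 -0.0651  0.073 ] s -0.11304636040337228 t -0.006580645692199349
```

View pics/cmp.png

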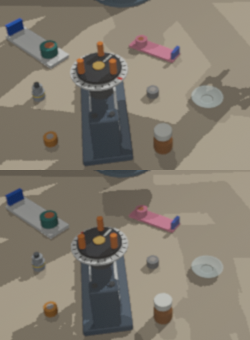

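```bash
python3 - <<'E'
from h import *
f=lambda u,v:(u/5+300-.4,v/5+120-.4)
def st(n,u,v,z):
    p=onz("top",*f(u,v),z);D=p[:2]-AX;print(n,p.round(4),"s",(D@[np.cos(YAW),np.sin(YAW)]).round(4),"t",(D@[-np.sin(YAW),np.cos(YAW)]).round(4))
st("tab before",325,480,.071);st("tab now",315,397,.071);st("boss now",315,163,.192)
st("railL far",263,397,.047);st("railR far",358,397,.047);st("railL end",278,535,.047);st("railR end",372,526,.047)
E
```

```text
tab before [ 0.4724 -0.0625  0.071 ] s -0.1624 t -0.0
tab now [ 0.5226 -0.0581  0.071 ] s -0.1121 t 0.0003
boss now [ 0.634  -0.0489  0.192 ] s -0.0002 t 0.0006
railL far [ 0.527  -0.0291  0.047 ] s -0.1053 t 0.0289
railR far [ 0.5262 -0.087   0.047 ] s -0.1108 t -0.0288
railL end [ 0.4425 -0.0358  0.047 ] s -0.1901 t 0.029
railR end [ 0.4471 -0.0927  0.047 ] s -0.1901 t -0.0281
```

The tab reads s = −112 mm, t = 0 (home is −110), which is within the camera's error. It was hard against the stop when I left it. Nothing else has moved in the scene comparison, and the arm is clear.

```bash
python3 -c "
from h import *
gp(); print(hand_in())"
```

```text
s,t -225.6 180.9 r 289.1 ang 141.3 z 0.2659 tip 0.2946 F [-1.2 -0.   0.4] time 14.7
the job is handed in; nothing more can be done
None
```

I pushed the small aluminium carrier home against the brass stop. I then turned the cap clockwise about 358° by one peg, backed off, lifted clear and handed in at 14.7 s.

**Last checks**
- **Carrier:** The push force rose to about 10 N with no further motion. The tab's near face was then about 115 mm before the spindle axis by the fingers. The top camera put the tab centre at 112 mm, where 110 mm is nominal.
- **Spindle:** The rim came down 12.6 mm and stopped. The red mark shows the thimble turned about 195°, which agrees.
- **Clutch:** The cap's white line shows about 358° of cap turn, so the clutch slipped about 163° (2.85 rad). The limits are 1.45 to 6.4 rad.
- **Other objects:** Before and after pictures show the two specimens, the objective, the jar and the dish unmoved.

**Disagreements and problems**
- **Fingertip height:** Both cameras showed the shut fingertips about 28 mm above the reported TCP height, not the stated 14 mm below it. My first push passed over the tab without touching it, so I used the measured height from then on.
- **Finger wedged:** At the end of the turn the finger wedged against the peg, reading about 29 N at the wrist. I backed it off at once, and the rim height was unchanged afterwards.
- **Tab measurement:** One automatic tab measurement put it 6.6 mm off to the side. Reading it by hand from the enlarged picture gave 0.3 mm, and I used that value.
- **Clamping force:** The spindle's force on the specimen was not measured; I inferred it from the clutch slipping while the rim stayed put.

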